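Isolate the power block, find its loose bolt and hold that cap open

TASK

Take the red isolator card out of its blue stand and slide it fully home in the slot of the power block, then tap down on each of the three terminal bolts with the fingertips, one after another, beginning at the slot end, to find the loose one, which sinks under the push and stays down. Then take the orange cap of the loose bolt by its grip tab, lift it open by at least 45 degrees and finish still holding it up there by the tab, so that a colleague can get at the bolt. Leave the other two caps shut, the card home and the other things on the bench where they are.

Things in the scene. Friction and masses are not known exactly. Their poses are not given: they have to be found in the camera images.
- block: the power distribution block, fixed to the bench: an aluminium base rail 90 x 290 x 10 mm carrying, along its y axis, a grey socket with the card slot at its +y (left) end and then three black terminals. Origin: centre of its underside, on the bench top. Its y axis runs along the row towards the slot; the slot is at y = +105 mm and the three terminals at y = +35, -35 and -105 mm, all at x = 0. Its -x side is the front, facing the robot
- slot_mouth (a point): centre of the mouth of the card slot, in the top of the grey socket (socket 80 x 36 x 35 mm, its top 45 mm above the bench). The slot is 60 mm long along the block's x, 10 mm wide along its y and 28 mm deep below this point; lips 6 mm high flare outwards round it (to 17 mm wide and 67 mm long at their top) to lead the card in
- card_center (a point): centre (half-way up) of the red isolator card, a slab standing upright: 56 mm along its x, 8 mm thick along its y, 78 mm high, with a ribbed grip at the top (40 mm along x, 14 mm along y) that takes up its top 22 mm; the middle of the grip is 28 mm above this point. About 60 g. Its own z axis points up. Either way round fits the slot. Fully home, this point is 11 mm above slot_mouth
- stand: the blue parking stand in which the card starts, 80 x 42 x 30 mm, fixed to the bench; origin at the centre of its underside. Its slot is 22 mm deep and 3 mm wider than the card, floor 8 mm above the bench; lift the card straight up out of it
- terminal_p: one of the three identical black terminals (56 x 60 x 30 mm) on the rail; its letter tells neither its place in the row nor whether its bolt is loose. Origin: centre of its underside, 10 mm above the bench; axes as the block's, -x is the front
- bolt_p: the steel hexagon bolt of terminal_p, 17 mm across corners; origin at the centre of the top of its head, 55 mm above the bench, directly over the terminal's origin. The head stands 10 mm proud of the cap through a hole in it. A tight bolt does not give at all; the one loose bolt sinks 6 mm under a push of 2 to 3 N, down to a hard stop, and stays down. Before they are pressed, looks do not tell which is loose
- hinge_p (a joint): opening angle of the orange hinged cap of terminal_p: 0 = shut (flat on the terminal), stop at 1.2. The hinge line runs along the terminal's y axis, 28 mm behind (+x of) the bolt's axis, 42.5 mm above the bench; the cap is light (57 g), swings freely and falls shut when let go from any angle
- cap_p: that orange cap of terminal_p, a plate 50 x 50 x 5 mm with a hole for the bolt's head and a nose carrying the grip tab at the front; origin in the middle of the hinge line, x along the plate, away from the tab
- tab_p (a point): the upright orange grip tab with black ribs at the front of the cap of terminal_p: 18 mm (x) x 16 mm (y) x 26 mm (z), this point is its centre: 50 mm in front of (-x of) the bolt's axis and 48.5 mm above the bench when shut, so 78 mm in front of the hinge line and 6 mm above it. It overhangs the front of the terminal, so fingers may straddle it (from above, closing along y) down to the rail's 10 mm level; held so, it can turn between the pads as the cap swings up and back
- terminal_q: one of the three identical black terminals (56 x 60 x 30 mm) on the rail; its letter tells neither its place in the row nor whether its bolt is loose. Origin: centre of its underside, 10 mm above the bench; axes as the block's, -x is the front
- bolt_q: the steel hexagon bolt of terminal_q, 17 mm across corners; origin at the centre of the top of its head, 55 mm above the bench, directly over the terminal's origin. The head stands 10 mm proud of the cap through a hole in it. A tight bolt does not give at all; the one loose bolt sinks 6 mm under a push of 2 to 3 N, down to a hard stop, and stays down. Before they are pressed, looks do not tell which is loose
- hinge_q (a joint): opening angle of the orange hinged cap of terminal_q: 0 = shut (flat on the terminal), stop at 1.2. The hinge line runs along the terminal's y axis, 28 mm behind (+x of) the bolt's axis, 42.5 mm above the bench; the cap is light (57 g), swings freely and falls shut when let go from any angle
- cap_q: that orange cap of terminal_q, a plate 50 x 50 x 5 mm with a hole for the bolt's head and a nose carrying the grip tab at the front; origin in the middle of the hinge line, x along the plate, away from the tab
- tab_q (a point): the upright orange grip tab with black ribs at the front of the cap of terminal_q: 18 mm (x) x 16 mm (y) x 26 mm (z), this point is its centre: 50 mm in front of (-x of) the bolt's axis and 48.5 mm above the bench when shut, so 78 mm in front of the hinge line and 6 mm above it. It overhangs the front of the terminal, so fingers may straddle it (from above, closing along y) down to the rail's 10 mm level; held so, it can turn between the pads as the cap swings up and back
- terminal_r: one of the three identical black terminals (56 x 60 x 30 mm) on the rail; its letter tells neither its place in the row nor whether its bolt is loose. Origin: centre of its underside, 10 mm above the bench; axes as the block's, -x is the front
- bolt_r: the steel hexagon bolt of terminal_r, 17 mm across corners; origin at the centre of the top of its head, 55 mm above the bench, directly over the terminal's origin. The head stands 10 mm proud of the cap through a hole in it. A tight bolt does not give at all; the one loose bolt sinks 6 mm under a push of 2 to 3 N, down to a hard stop, and stays down. Before they are pressed, looks do not tell which is loose
- hinge_r (a joint): opening angle of the orange hinged cap of terminal_r: 0 = shut (flat on the terminal), stop at 1.2. The hinge line runs along the terminal's y axis, 28 mm behind (+x of) the bolt's axis, 42.5 mm above the bench; the cap is light (57 g), swings freely and falls shut when let go from any angle
- cap_r: that orange cap of terminal_r, a plate 50 x 50 x 5 mm with a hole for the bolt's head and a nose carrying the grip tab at the front; origin in the middle of the hinge line, x along the plate, away from the tab
- tab_r (a point): the upright orange grip tab with black ribs at the front of the cap of terminal_r: 18 mm (x) x 16 mm (y) x 26 mm (z), this point is its centre: 50 mm in front of (-x of) the bolt's axis and 48.5 mm above the bench when shut, so 78 mm in front of the hinge line and 6 mm above it. It overhangs the front of the terminal, so fingers may straddle it (from above, closing along y) down to the rail's 10 mm level; held so, it can turn between the pads as the cap swings up and back
- solvent_bottle: white solvent bottle, 66 x 66 x 123 mm, a bystander; origin at the centre of its underside
- flux_tin: red round tin, 58 mm across, 20 mm high, a bystander; origin at the centre of its underside
- wick_spool: small flat cream-coloured spool with copper braid, 44 x 54 x 11 mm, a bystander; origin at the centre of its underside
Mind the look-alikes: they are no part of the job. What is shaped like the part that bears card_center but green or turquoise is not meant.

How it is judged:
By the outcome, as a careful person would: the job done as asked, in the order asked, and still so for the second after the job is handed in, while the arm keeps its last pose, push and grip.
It also fails if it takes over 61 s, if anything falls off the work surface, if the arm or the gripper's body presses on something with over 40 N, if the wrist force passes 120 N, or if a joint passes its speed limit or range.

ROBOT

A 7-joint arm with a two-finger parallel gripper is mounted at the origin on a cart in front of the work surface, level with it; the furniture and walls round the work are solid. World frame = base frame: x ahead of the robot, y to its left, z up, the work surface at z = 0. Lengths are in m, angles in rad, forces in N, time in s.
With the tool pointing down it reaches from about 0.425 to 0.875 m from the base axis. Payload 9.9 kg.
Tool frame: the origin (TCP) lies on the centre line of the jaws, within the pads' length; the fingertips stand 14 mm ahead of it and the grasp point (between the pads) lies 5 mm behind it (env.finger_overhang is the distance from the TCP to the fingertips, in m); z points along the fingers, y is the line along which they close (so a half turn about z gives the same grasp; the last joint's range is limited). The gripper opens to 85 mm and grips with 20 to 120 N. Pads are 22 mm wide; open, the fingers measure 114 mm over their backs; the gripper's body (76 mm by 85 mm) begins 54 mm behind the grasp point. The pads swing forward as they close: fully open they stand 13 mm farther back than shut.
Start: joints at [1.244, 0.576, 0.025, 1.437, -0.015, 1.129, -0.057], TCP at [0.162, -0.655, 0.245] pointing down, gripper open.
Joint ranges: [-2.76, 2.76], [-0.34, 2.15], [-1.52, 1.57], [0.19, 2.46], [-1.09, 4.23], [0.17, 1.99], [-2.82, 2.82]. Speed limits (rad/s): [2.22, 2.22, 3.01, 3.01, 3.14, 3.14, 3.14].

INTERFACE

Orientations are given as a 3x3 rotation matrix whose columns are the frame's x, y, z axes.
In Python, from workcell import status, optics, job, env gives the robot as it stands.
- The arm moves only by the tool jog_arm, never from a script. Its argument "motion" is a list of rows, each a list of 7 numbers: the shift along the world's x, y, z in cm, then the turn, a rotation vector about the world's x, y, z in degrees, then the finger opening in cm, from 0 to 8.54. In form: [[dx, dy, dz, ax, ay, az, jaw], ...]. A call has 1 to 20 rows; each row is the pose to reach, as a shift and turn from the pose commanded when the call began; what a row does not reach only later rows make up. A row lasts 1/10 s, in which the tool goes at most 50 mm and 8.59 degrees, less where a joint would pass 70% of its speed; a pose out of reach is approached as far as the arm can. A call with a gripper value outside its range is refused whole. The fingers move at their own pace and stop on an object; the grip force is fixed at half the most. Time passes only in rows, so rows that repeat a pose let the fingers close. It gives the time, the measured TCP pose, the force, the opening and the grip force at its end, in the units of the state.
- status.read_state(): the state, without advancing time (a new reading comes with each control period).
- optics.grab_frame(name): name is "side" or "top"; returns a dict with "img" (420x560x3 uint8, red, green, blue), "depth" (420x560 float32, m along the optical axis (not along the pixel's ray), 0 where there is no reading), "fx", "fy", "cx", "cy" (pixels), "distortion" ([k1, k2, p1, p2, k3] as OpenCV has them; the pictures are not rectified), "rvec" (rotation vector, rad) and "tvec" (3), from world to camera coordinates, as OpenCV has them. Camera axes: x right, y down, z forward; pixel columns grow to the right and rows downward; lengths in m; the calibration is good to about 2 mm. A picture is of the moment at which its call begins.
- job.close_job(): hands the job in; it is judged then, once.
The state is a dict: "clock": time; "q": joint angles; "joint_velocities": joint speeds; "tau": joint torques, N m; "eef_pos": TCP position; "orientation": TCP orientation; "wrist_force": force on the tool from outside, world axes, zero at the start; "wrist_torque": the same for the moment, N m; "opening": finger opening in m; "grip_force": force on a finger pad.
Only numpy, scipy, OpenCV 4.12 (cv2) and the standard library are available. Lean on these libraries where they do the work, as an engineer would, in place of code of your own. Each camera call takes 0.05 s, during which the arm holds its last target. There are 200 camera calls.

## Working session

There is one attempt and no reset: what is moved stays moved. The work goes in short steps, Python scripts to look and compute and a tool call to move; the robot and the scene stay as the last step left them, time stands still between calls to the robot, and variables do not carry over. Pictures are saved under pics/ and viewed, at most 10 in all, crops included, and the job is handed in when it is done.

Besides the shell and the picture viewer there is one more tool, called as name(argument=value, ...) on one line, values as JSON. jog_arm: Moves the arm, as the interface text tells. Its arguments: {"type":"object","properties":{"motion":{"type":"array","items":{"type":"array","items":{"type":"number"}}}},"required":["motion"]}

```bash
mkdir -p pics
cat > h.py <<'E'
import numpy as np, cv2
from workcell import status, optics, job, env
def grab(n):
    f=optics.grab_frame(n); np.savez(f'/tmp/{n}.npz',**{k:np.array(v) for k,v in f.items()}); return f
def load(n): return dict(np.load(f'/tmp/{n}.npz'))
def save(f,name,box=None,s=1):
    im=f['img'][:,:,::-1]
    if box: u0,v0,u1,v1=box; im=im[v0:v1,u0:u1]
    cv2.imwrite('pics/'+name,cv2.resize(im,None,fx=s,fy=s,interpolation=cv2.INTER_CUBIC))
def ray(f,u,v):
    K=np.array([[f['fx'],0,f['cx']],[0,f['fy'],f['cy']],[0,0,1]],float)
    p=cv2.undistortPoints(np.array([[[u,v]]],float),K,np.array(f['distortion'],float))[0,0]
    R=cv2.Rodrigues(np.array(f['rvec'],float))[0]; t=np.array(f['tvec'],float).ravel()
    return -R.T@t, R.T@np.array([p[0],p[1],1])
def atz(f,u,v,z):
    c,d=ray(f,u,v); return c+d*(z-c[2])/d[2]
def atd(f,u,v):
    c,d=ray(f,u,v); return c+d*f['depth'][int(v),int(u)]
def proj(f,P):
    K=np.array([[f['fx'],0,f['cx']],[0,f['fy'],f['cy']],[0,0,1]],float)
    return cv2.projectPoints(np.array(P,float).reshape(-1,3),np.array(f['rvec'],float),np.array(f['tvec'],float),K,np.array(f['distortion'],float))[0][:,0]
E
python3 -c "
from h import *
for n in('side','top'):
    f=grab(n); save(f,n+'0.png',s=1.4); print(n,ray(f,280,210))
s=status.read_state(); print(s['clock'],s['eef_pos'],s['orientation'],s['opening'],env.finger_overhang)"
```

```text
side (array([ 0.42278895, -1.41185744,  0.63193346]), array([ 0.08235887,  0.91123744, -0.40399803]))
top (array([ 0.31499665, -0.18937088,  1.20431725]), array([ 0.19540009,  0.01571132, -0.98072582]))
0.1 [ 0.16219496 -0.65481711  0.24451826] [[ 9.70668010e-01  2.40423449e-01 -4.23513996e-04]
 [ 2.40423815e-01 -9.70666923e-01  1.45395966e-03]
 [-6.15250311e-05 -1.51313498e-03 -9.99998853e-01]] 0.08572327870774542 0.014
```

View pics/top0.png

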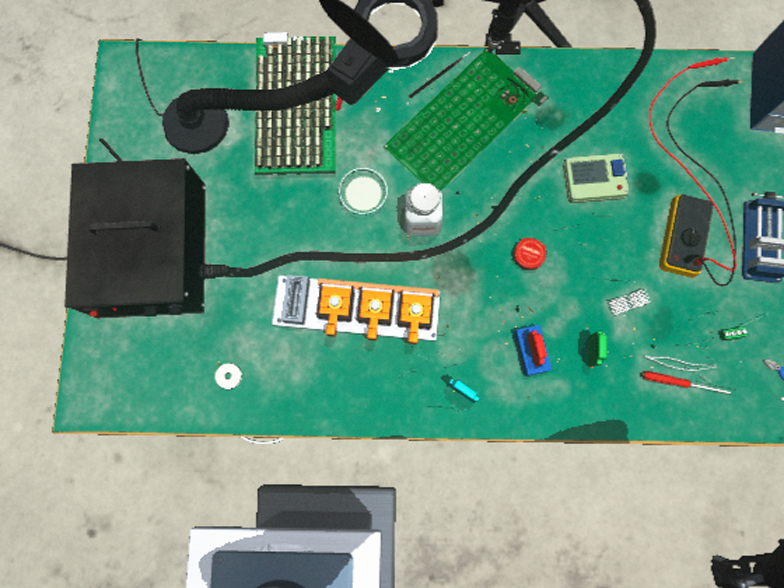

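View pics/side0.png

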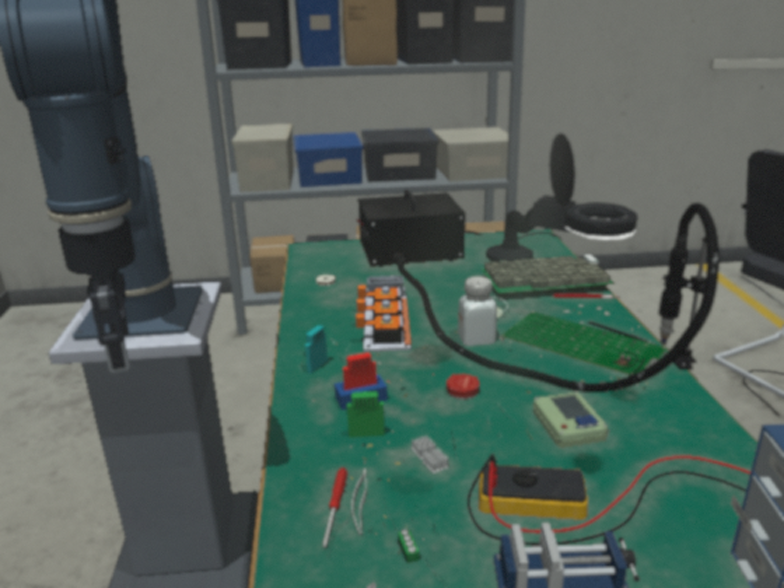

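The top picture shows the red card in its blue stand at scaled (537,347). The candidates are red (537,347), green (600,348) and turquoise (463,388). I choose red, the one in the blue stand. The block runs from the slot at (295,300) to the last terminal at (417,308). Next, close crops.

```bash
python3 -c "
from h import *
f=load('top'); 
a=cv2.resize(f['img'][190:250,190:320,::-1],None,fx=6,fy=6,interpolation=cv2.INTER_CUBIC)
b=cv2.resize(f['img'][225:275,360:440,::-1],None,fx=4,fy=4,interpolation=cv2.INTER_CUBIC)
c=np.zeros((570,780,3),np.uint8); c[:360]=a; c[365:565,:320]=b
g=load('side'); d=cv2.resize(g['img'][195:250,230:340,::-1],None,fx=4,fy=3.6); c[365:563,330:770]=d
cv2.imwrite('pics/c1.png',c)"
```

```text
(no output)
```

View pics/c1.png

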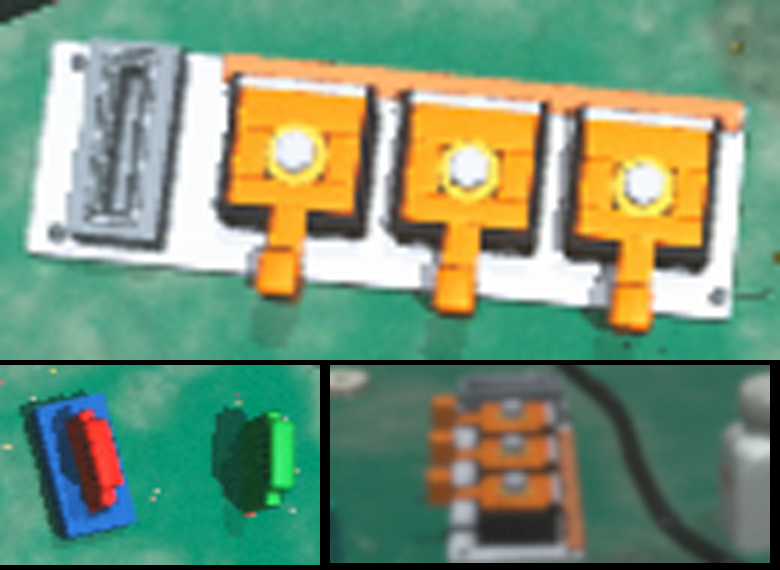

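```bash
cat > fit.py <<'E'
from h import *
from scipy.optimize import least_squares
f=load('top')
def px(p,s,o): return (np.array(p,float)+.5)/s-.5+np.array(o)
def fit(model,pix,x0):
    def P(x):
        c,s=np.cos(x[2]),np.sin(x[2]); m=np.array(model)
        return np.c_[c*m[:,0]-s*m[:,1]+x[0], s*m[:,0]+c*m[:,1]+x[1], m[:,2]]
    r=least_squares(lambda x:(proj(f,P(x))-pix).ravel(),x0,loss='soft_l1'); 
    return r.x, (proj(f,P(r.x))-pix).round(2)
m=[(0,.035,.055),(0,-.035,.055),(0,-.105,.055),(.045,.145,.01),(-.045,.145,.01),(-.045,-.145,.01),
   ]
p=px([(295,150),(468,165),(643,184),(55,42),(28,255),(732,318)],6,(190,190))
x,res=fit(m,p,[.5,.1,0]); print('block',x,np.degrees(x[2])); print(res)
m=[(.04,.021,.03),(.04,-.021,.03),(-.04,-.021,.03),(-.04,.021,.03)]
p=px([(28,40),(100,28),(135,155),(68,173)],4,(360,225))
x,res=fit(m,p,[.45,-.4,0]); print('stand',x,np.degrees(x[2])); print(res)
# depth-based
im=f['img'].astype(int)
v,u=np.mgrid[225:275,360:412]; v=v.ravel();u=u.ravel()
W=np.array([atd(f,a,b) for a,b in zip(u,v)]); c=im[v,u]
red=(c[:,0]>120)&(c[:,1]<80)&(c[:,2]<80)
t=red&(W[:,2]>.076); print('red n',t.sum(),W[t].mean(0),cv2.minAreaRect((W[t,:2]*1000).astype(np.float32)))
b=(c[:,2]>100)&(c[:,0]<90)&(W[:,2]>.022)&(W[:,2]<.04);print('stand',b.sum(),cv2.minAreaRect((W[b,:2]*1000).astype(np.float32)),W[b,2].mean())
for a in [(295,150),(468,165),(643,184)]:
    q=px(a,6,(190,190)); print(q,atd(f,*q.round()),atz(f,*q,.055))
E
python3 fit.py
```

```text
block [ 0.52819219 -0.10744724 -0.07269523] -4.165129886272079
[[-0.06  0.13]
 [ 0.27  0.24]
 [ 0.34 -0.31]
 [-0.09 -0.04]
 [-0.23 -0.07]
 [-0.24  0.03]]
stand [ 0.45695685 -0.41386356  0.25375057] 14.538836615300191
[[ 0.86  0.66]
 [-0.44 -0.36]
 [-0.04  0.08]
 [-0.21 -0.3 ]]
red n 97 [ 0.4545255  -0.412044    0.09715739] ((381.4993896484375, -312.07366943359375), (37.07493591308594, 276.65814208984375), 36.08963394165039)
stand 306 ((456.42657470703125, -415.4940490722656), (80.13916778564453, 43.25749588012695), 14.041254043579102) 0.03025806822508498
[238.75       214.58333333] [ 0.52962329 -0.07353323  0.05729196] [ 0.53105363 -0.07266659  0.055     ]
[267.58333333 217.08333333] [ 0.52648142 -0.14266704  0.05478773] [ 0.52622239 -0.1416867   0.055     ]
[296.75 220.25] [ 0.52024832 -0.21194953  0.05594598] [ 0.51980181 -0.21138051  0.055     ]
```

```bash
cat > red.py <<'E'
from h import *
f=load('top'); im=f['img'].astype(int)
v,u=np.mgrid[225:275,360:412]; v=v.ravel();u=u.ravel()
W=np.array([atd(f,a,b) for a,b in zip(u,v)]); c=im[v,u]
red=(c[:,0]>120)&(c[:,1]<80)&(c[:,2]<80)
t=red&(abs(W[:,2]-.086)<.006); print(t.sum(),np.median(W[t],0),cv2.minAreaRect((W[t,:2]*1000).astype(np.float32)))
Z=np.array([atz(f,a,b,.086) for a,b in zip(u[red],v[red])]); print(red.sum(),cv2.minAreaRect((Z[:,:2]*1000).astype(np.float32)))
# side-camera: bolts/tab check by reprojection
g=load('side'); B=np.array([.5282,-.1074]); a=-.0727; R=np.array([[np.cos(a),-np.sin(a)],[np.sin(a),np.cos(a)]])
d=g['img'][190:300,235:345,::-1]; d=cv2.resize(d,None,fx=5,fy=5,interpolation=cv2.INTER_CUBIC)
def dot(P,col):
    for p in proj(g,P): 
        q=((p-[235,190]+.5)*5).astype(int); cv2.circle(d,tuple(map(int,q)),3,col,-1)
T=lambda x,y,z:[*(B+R@[x,y]),z]
dot([T(0,y,.055) for y in(.035,-.035,-.105)],(255,0,0))
dot([T(-.05,y,.0615) for y in(.035,-.035,-.105)],(0,255,0))
dot([T(x,y,.01) for x in(-.045,.045) for y in(-.145,.145)],(255,0,255))
dot([T(x,y,.045) for x in(-.04,.04) for y in(.087,.123)],(0,255,255))
a=.248;R=np.array([[np.cos(a),-np.sin(a)],[np.sin(a),np.cos(a)]]);B=np.array([.4567,-.4145])
dot([T(x,y,.03) for x in(-.04,.04) for y in(-.021,.021)],(255,255,255))
dot([T(x,y,.086) for x in(-.02,.02) for y in(-.007,.007)],(255,255,255))
cv2.imwrite('pics/c2.png',d)
E
python3 red.py
```

```text
95 [ 0.45573331 -0.4140758   0.08574037] ((456.002685546875, -414.8763122558594), (39.147281646728516, 12.300039291381836), 14.27009391784668)
116 ((454.30828857421875, -414.7065734863281), (52.35499954223633, 13.722755432128906), 12.177828788757324)
```

View pics/c2.png

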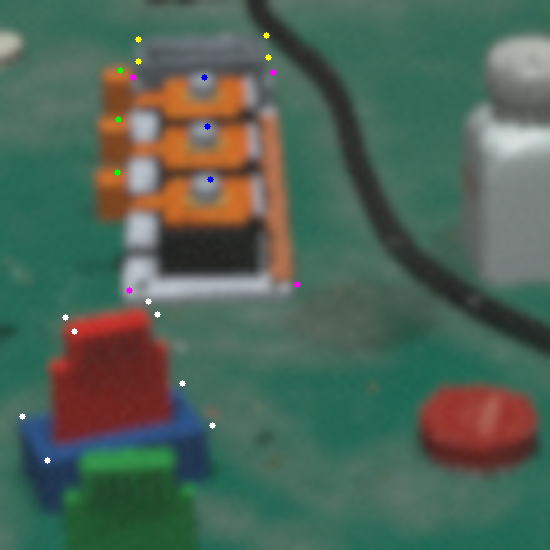

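jog_arm(motion=[[3, 2.4, -1, 0, 0, 0, 4], [7.5, 6.1, -2.5, 0, 0, 0.3, 4], [12, 9.8, -4.2, 0, 0, 0.3, 4], [16.5, 13.5, -5.9, 0, 0, 0.3, 4], [21, 17.2, -7.5, 0, 0, 0.3, 4], [25, 20.4, -8.5, 0, 0, 0.3, 4], [28, 22.8, -8.5, 0, 0, 0.3, 4], [29.4, 24, -8.5, 0, 0, 0.3, 4], [29.4, 24, -8.5, 0, 0, 0.3, 4], [29.4, 24, -8.5, 0, 0, 0.3, 4]])

```text
clock: 1.1
eef_pos: [0.4573, -0.4137, 0.1597]
orientation: [[0.969, 0.249, -0.001], [0.249, -0.969, 0.001], [-0.0, -0.001, -1.0]]
wrist_force: [-0.3, -0.3, 0.4]
opening: 0.0402
grip_force: 0.0
```

jog_arm(motion=[[0, 0, -2, 0, 0, 0, 4], [0, 0, -4.5, 0, 0, 0, 4], [0, 0, -7, 0, 0, 0, 4], [0, 0, -9, 0, 0, 0, 4], [0, 0, -9, 0, 0, 0, 4], [0, 0, -9, 0, 0, 0, 4]])

```text
clock: 1.7
eef_pos: [0.4551, -0.4164, 0.0706]
orientation: [[0.97, 0.244, -0.001], [0.244, -0.97, -0.0], [-0.001, -0.0, -1.0]]
wrist_force: [0.2, 0.5, 0.5]
opening: 0.0402
grip_force: 0.0
```

jog_arm(motion=[[0, 0, 0, 0, 0, 0, 1], [0, 0, 0, 0, 0, 0, 1], [0, 0, 0, 0, 0, 0, 1], [0, 0, 0, 0, 0, 0, 1], [0, 0, 0, 0, 0, 0, 1], [0, 0, 0, 0, 0, 0, 1]])

```text
clock: 2.3
eef_pos: [0.4567, -0.4161, 0.0717]
orientation: [[0.969, 0.245, 0.002], [0.245, -0.969, -0.002], [0.001, 0.002, -1.0]]
wrist_force: [-0.4, -0.3, 6.5]
opening: 0.0134
grip_force: 59.2
```

jog_arm(motion=[[0, 0, 1, 0, 0, 0, 1], [0, 0, 3, 0, 0, 0, 1], [0, 0, 5.5, 0, 0, 0, 1], [0, 0, 8, 0, 0, 0, 1], [0, 0, 9, 0, 0, 0, 1], [0, 0, 9, 0, 0, 0, 1], [0, 0, 9, 0, 0, 0, 1]])

```text
clock: 3.0
eef_pos: [0.456, -0.4148, 0.1597]
orientation: [[0.969, 0.246, -0.001], [0.246, -0.969, 0.001], [-0.0, -0.001, -1.0]]
wrist_force: [-0.4, -0.6, -0.1]
opening: 0.0128
grip_force: 58.8
```

```bash
python3 -c "
from h import *
for i in range(3):
    s=status.read_state(); print(s['clock'],s['eef_pos'],s['wrist_force'],s['opening'],s['grip_force']); f=grab('top')
save(f,'t1.png',(190,150,440,290),3)"
```

```text
3.0 [ 0.45598742 -0.41481938  0.15968711] [-0.42051838 -0.61604376 -0.13786931] 0.012828489655020038 58.808074593544006
3.05 [ 0.45580962 -0.41465896  0.15919647] [ 0.0599506 -0.5234926 -1.7638419] 0.013103176324064058 58.808573484420776
3.1 [ 0.45576822 -0.41462841  0.15900732] [ 0.14187688 -0.29157438 -1.35419299] 0.013075763080267049 58.80823016166687
```

View pics/t1.png

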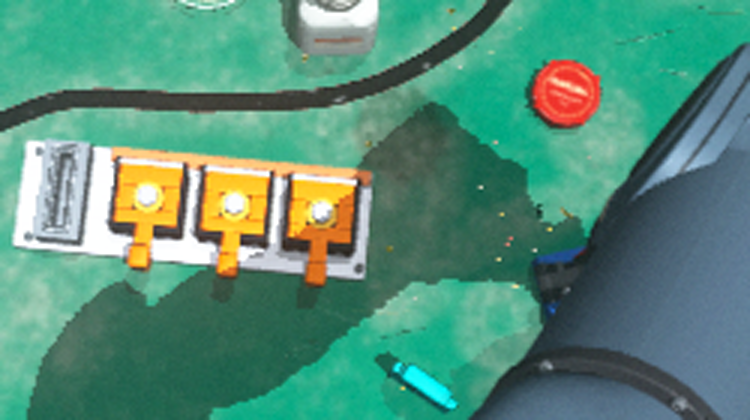

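jog_arm(motion=[[0.5, 2.5, 0, 0, 0, -1, 1], [1.3, 6.5, 0, 0, 0, -3, 1], [2.1, 10.5, 0, 0, 0, -5, 1], [2.9, 14.5, 0, 0, 0, -7, 1], [3.7, 18.5, 0, 0, 0, -9, 1], [4.5, 22.5, 0, 0, 0, -11, 1], [5.3, 26.5, 0, 0, 0, -13, 1], [6.1, 30.5, 0, 0, 0, -15, 1], [6.9, 34.5, 0, 0, 0, -17, 1], [7.5, 38, 0, 0, 0, -18.4, 1], [7.8, 40.2, 0, 0, 0, -18.4, 1], [8, 41.2, 0, 0, 0, -18.4, 1], [8, 41.2, 0, 0, 0, -18.4, 1], [8, 41.2, 0, 0, 0, -18.4, 1]])

```text
clock: 4.55
eef_pos: [0.536, -0.0047, 0.16]
orientation: [[0.997, -0.074, -0.001], [-0.074, -0.997, -0.001], [-0.001, 0.001, -1.0]]
wrist_force: [0.7, -1.0, -0.6]
opening: 0.013
grip_force: 58.8
```

```bash
python3 -c "
from h import *
for i in range(2):
    f=grab('top');g=grab('side');s=status.read_state(); print(s['clock'],s['eef_pos'],s['orientation'][:,0],s['wrist_force'],s['opening'])
a=cv2.resize(f['img'][190:260,190:280,::-1],None,fx=4.4,fy=6,interpolation=cv2.INTER_CUBIC)
b=cv2.resize(g['img'][130:230,230:330,::-1],None,fx=4,fy=4.2,interpolation=cv2.INTER_CUBIC)
cv2.imwrite('pics/c3.png',np.hstack([a,b[:420]]))"
```

```text
4.65 [ 0.53600075 -0.00513471  0.16017447] [ 9.97146702e-01 -7.54873887e-02 -3.29813065e-04] [-1.01056816 -0.4116703  -0.55079126] 0.01310868311050834
4.75 [ 0.53612176 -0.00477988  0.16029633] [ 9.97158592e-01 -7.53308603e-02 -6.39905630e-05] [-0.03794448  0.9567498   0.71071605] 0.013341633229731987
```

View pics/c3.png

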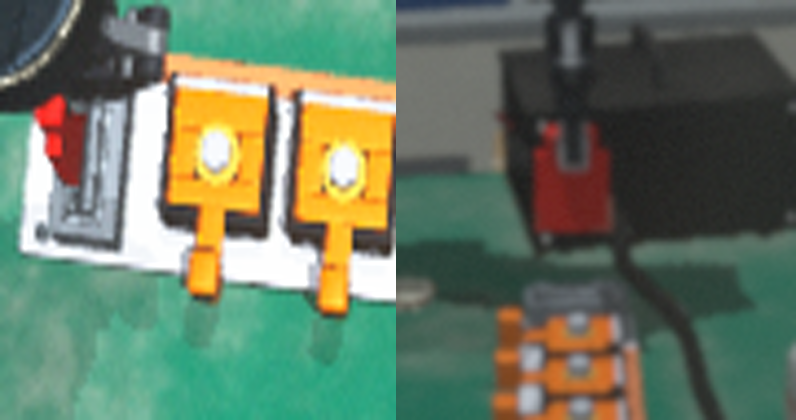

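```bash
python3 -c "
from h import *
g=load('side'); a=-.0755; c=np.array([.536,-.0048])
ux=np.array([np.cos(a),np.sin(a)]);uy=np.array([-ux[1],ux[0]])
for sx in(-.028,.028):
  for z in(.098,.15): print(sx,z,proj(g,[*(c+sx*ux-.004*uy),z]))
h=g['img'][150:195,255:295].astype(int); m=(h[...,0]>100)&(h[...,1]<70)&(h[...,2]<80)
for r in range(0,45,4):
  k=np.where(m[r])[0]; print(r+150, (k.min()+255,k.max()+255) if len(k) else None)
# slot mouth edges in depth/top
f=load('top')
print(proj(f,[[*(c+sx*ux+sy*uy),.098] for sx in(-.028,.028) for sy in(-.004,.004)]))
B=np.array([.5282,-.1074]);a=-.0727;R=np.array([[np.cos(a),-np.sin(a)],[np.sin(a),np.cos(a)]])
print('socket',proj(f,[[*(B+R@[x,y]),.045] for x in(-.04,.04) for y in(.087,.123)]))
"
```

```text
-0.028 0.098 [[265.5941783  184.20366576]]
-0.028 0.15 [[264.9645968  168.04873104]]
0.028 0.098 [[283.91765267 183.62696924]]
0.028 0.15 [[283.5473994  167.48070303]]
150 None
154 None
158 None
162 (np.int64(267), np.int64(270))
166 (np.int64(265), np.int64(268))
170 (np.int64(265), np.int64(281))
174 (np.int64(265), np.int64(281))
178 (np.int64(265), np.int64(282))
182 (np.int64(265), np.int64(282))
186 None
190 None
194 None
[[207.83928063 220.54915328]
 [204.37744234 220.22845211]
 [210.88192915 196.84192898]
 [207.45451846 196.52761257]]
socket [[215.63077678 229.90729071]
 [200.70244918 228.56126969]
 [219.58108449 197.44316543]
 [204.85533879 196.13359889]]
```

```bash
python3 -c "
from h import *
f=load('top')
print(proj(f,[[.5358,-.0027,.045],[.5358,-.0027,.051],[.5358,-.0048,.045]]))
for p in [(205.4,195.9),(220.1,197.6),(216.8,230.7),(201.6,229.2)]: print(atz(f,*p,.045))
s=np.mean([atz(f,*p,.045) for p in [(205.4,195.9),(220.1,197.6),(216.8,230.7),(201.6,229.2)]],0);print(s)
save(f,'slot.png',(196,188,228,238),12)
"
```

```text
[[210.21304045 212.91015574]
 [209.83429998 212.43542682]
 [211.08336216 212.92553351]]
[0.57763388 0.01107724 0.045     ]
[ 0.57404636 -0.0248123   0.045     ]
[ 0.49275852 -0.02061278  0.045     ]
[0.49573241 0.01594869 0.045     ]
[ 0.53504279 -0.00459979  0.045     ]
```

```bash
python3 -c "
from h import *
import cv2
f=load('side')
# red slot region in orig top image gone; socket gray corners in side view
save(f,'sd.png',(250,190,300,215),12)"
```

jog_arm(motion=[[0.1, 0.1, -1.5, 0, 0, 0, 1], [0.1, 0.1, -3, 0, 0, 0, 1], [0.1, 0.1, -4, 0, 0, 0, 1], [0.1, 0.1, -4.6, 0, 0, 0, 1], [0.1, 0.1, -5.0, 0, 0, 0, 1], [0.1, 0.1, -5.4, 0, 0, 0, 1], [0.1, 0.1, -5.8, 0, 0, 0, 1]])

```text
clock: 5.45
eef_pos: [0.5376, -0.0025, 0.1024]
orientation: [[0.997, -0.073, 0.001], [-0.073, -0.997, -0.0], [0.001, 0.0, -1.0]]
wrist_force: [-0.8, -1.0, -1.0]
opening: 0.013
grip_force: 58.9
```

jog_arm(motion=[[0, 0, -0.5, 0, 0, 0, 1], [0, 0, -1, 0, 0, 0, 1], [0, 0, -1.4, 0, 0, 0, 1], [0, 0, -1.8, 0, 0, 0, 1], [0, 0, -2.1, 0, 0, 0, 1], [0, 0, -2.3, 0, 0, 0, 1], [0, 0, -2.4, 0, 0, 0, 1], [0, 0, -2.5, 0, 0, 0, 1]])

```text
clock: 6.25
eef_pos: [0.5375, -0.0025, 0.0804]
orientation: [[0.997, -0.074, 0.002], [-0.074, -0.997, 0.0], [0.002, -0.001, -1.0]]
wrist_force: [-15.5, -0.8, 60.3]
opening: 0.0129
grip_force: 67.6
```

jog_arm(motion=[[0, 0, 0.2, 0, 0, 0, 1], [0, 0, 0.2, 0, 0, 0, 3], [0, 0, 0.2, 0, 0, 0, 4], [0, 0, 0.2, 0, 0, 0, 4], [0, 0, 0.2, 0, 0, 0, 4], [0, 0, 3, 0, 0, 0, 4], [0, 0, 6, 0, 0, 0, 4], [0, 0, 6, 0, 0, 0, 4]])

```text
clock: 7.05
eef_pos: [0.5392, -0.0022, 0.1402]
orientation: [[0.997, -0.073, 0.005], [-0.073, -0.997, 0.0], [0.005, -0.001, -1.0]]
wrist_force: [0.5, -0.9, -1.2]
opening: 0.04
grip_force: 0.0
```

```bash
cat > red2.py <<'E'
from h import *
s=status.read_state(); print(s['clock'],s['eef_pos'],s['wrist_force'],s['opening'])
g=grab('side'); f=grab('top')
save(g,'s2.png',(240,140,320,240),5)
c=np.array([.537,-.0028]);a=-.0727
ux=np.array([np.cos(a),np.sin(a)]);uy=np.array([-ux[1],ux[0]])
print('expected grip top',proj(g,[[*(c+sx*ux-.007*uy),.095] for sx in(-.02,.02)]),'shoulder',proj(g,[[*(c+sx*ux-.004*uy),.073] for sx in(-.028,.028)]))
E
python3 red2.py
```

```text
7.05 [ 0.53920658 -0.00217883  0.14024916] [ 0.5297163  -0.93131243 -1.19546258] 0.03996450670487934
expected grip top [[268.53235315 185.14553041]
 [281.61644757 184.71993875]] shoulder [[266.17070101 191.56420583]
 [284.34711079 190.96589837]]
```

View pics/s2.png

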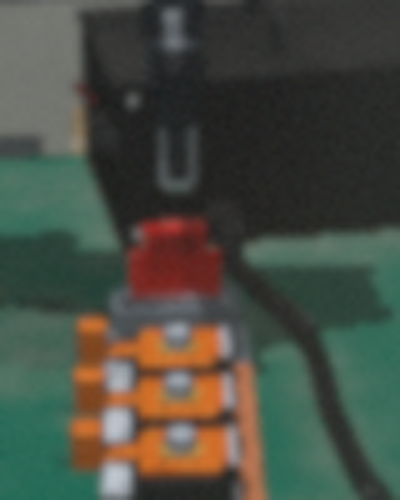

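jog_arm(motion=[[0, -2, 0, 0, 0, 0, 0], [-0.3, -5, 0, 0, 0, 0, 0], [-0.7, -7.0, 0, 0, 0, 0, 0], [-0.7, -7.0, 0, 0, 0, 0, 0], [-0.7, -7.0, -3, 0, 0, 0, 0], [-0.7, -7.0, -5, 0, 0, 0, 0], [-0.7, -7.0, -5, 0, 0, 0, 0], [-0.7, -7.0, -5, 0, 0, 0, 0]])

```text
clock: 7.95
eef_pos: [0.53, -0.0716, 0.0868]
orientation: [[0.997, -0.072, -0.002], [-0.072, -0.997, 0.0], [-0.002, -0.0, -1.0]]
wrist_force: [-0.0, -0.6, 0.4]
opening: 0.0001
grip_force: 0.0
```

```bash
cat > st.py <<'E'
from h import *
P=[];F=[]
for i in range(4):
    s=status.read_state(); P.append(s['eef_pos']);F.append(s['wrist_force']); g=grab('side')
print(s['clock'],np.mean(P,0).round(4),np.std(P,0).round(4),np.mean(F,0).round(2),s['opening'])
E
python3 st.py
python3 - <<'E'
from h import *
f=grab('top'); im=f['img'].astype(int)
v,u=np.mgrid[185:240,190:225]; v=v.ravel();u=u.ravel()
c=im[v,u]; red=(c[:,0]>110)&(c[:,1]<70)&(c[:,2]<70)
W=np.array([atd(f,a,b) for a,b in zip(u[red],v[red])]); print(red.sum(),np.percentile(W[:,2],[5,20,40,50,60,80,95]).round(4))
t=abs(W[:,2]-.095)<.008; print(t.sum(),cv2.minAreaRect((W[t,:2]*1000).astype(np.float32)))
E
```

```text
8.1 [ 0.5305 -0.0718  0.0876] [0.0003 0.0002 0.0005] [0.1  0.18 0.01] -0.0001734044851939203Traceback (most recent call last):
  File "<stdin>", line 5, in <module>
IndexError: too many indices for array: array is 1-dimensional, but 2 were indexed
```

jog_arm(motion=[[0, 0, -0.8, 0, 0, 0, 0], [0, 0, -1.4, 0, 0, 0, 0], [0, 0, -1.7, 0, 0, 0, 0], [0, 0, -1.8, 0, 0, 0, 0], [0, 0, -1.9, 0, 0, 0, 0], [0, 0, -1.9, 0, 0, 0, 0]])

```text
clock: 8.8
eef_pos: [0.5302, -0.0722, 0.0682]
orientation: [[0.997, -0.073, -0.0], [-0.073, -0.997, 0.0], [-0.0, 0.0, -1.0]]
wrist_force: [0.5, -0.5, -0.1]
opening: -0.0003
grip_force: 0.0
```

jog_arm(motion=[[0, 0, -0.05, 0, 0, 0, 0], [0, 0, -0.1, 0, 0, 0, 0], [0, 0, -0.15, 0, 0, 0, 0], [0, 0, -0.15, 0, 0, 0, 0]])

```text
clock: 9.2
eef_pos: [0.5305, -0.0723, 0.0669]
orientation: [[0.997, -0.073, 0.001], [-0.073, -0.997, -0.0], [0.001, 0.0, -1.0]]
wrist_force: [0.6, -0.1, 1.0]
opening: -0.0003
grip_force: 0.5
```

jog_arm(motion=[[0, 0, -0.05, 0, 0, 0, 0], [0, 0, -0.1, 0, 0, 0, 0], [0, 0, -0.1, 0, 0, 0, 0]])

```text
clock: 9.5
eef_pos: [0.5305, -0.0722, 0.0658]
orientation: [[0.997, -0.073, 0.0], [-0.073, -0.997, -0.0], [0.0, 0.0, -1.0]]
wrist_force: [0.1, -0.9, 0.8]
opening: -0.0
grip_force: 0.5
```

jog_arm(motion=[[0, 0, -0.05, 0, 0, 0, 0], [0, 0, -0.1, 0, 0, 0, 0], [0, 0, -0.15, 0, 0, 0, 0], [0, 0, -0.15, 0, 0, 0, 0]])

```text
clock: 9.9
eef_pos: [0.5304, -0.0722, 0.0642]
orientation: [[0.997, -0.073, 0.0], [-0.073, -0.997, -0.0], [0.0, -0.0, -1.0]]
wrist_force: [0.7, 0.6, 1.5]
opening: 0.0
grip_force: 0.6
```

jog_arm(motion=[[0, 0, -0.05, 0, 0, 0, 0], [0, 0, -0.1, 0, 0, 0, 0], [0, 0, -0.15, 0, 0, 0, 0], [0, 0, -0.15, 0, 0, 0, 0]])

```text
clock: 10.3
eef_pos: [0.5303, -0.0722, 0.0631]
orientation: [[0.997, -0.073, 0.0], [-0.073, -0.997, 0.0], [0.0, -0.0, -1.0]]
wrist_force: [-0.5, 0.1, 6.1]
opening: 0.0001
grip_force: 3.2
```

jog_arm(motion=[[0, 0, -0.05, 0, 0, 0, 0], [0, 0, -0.05, 0, 0, 0, 0], [0, 0, 2, 0, 0, 0, 0], [0, 0, 4, 0, 0, 0, 0], [0, 0, 4, 0, 0, 0, 0]])

```text
clock: 10.8
eef_pos: [0.531, -0.0723, 0.1046]
orientation: [[0.997, -0.073, 0.003], [-0.073, -0.997, -0.0], [0.003, -0.0, -1.0]]
wrist_force: [-0.4, 0.2, -0.2]
opening: 0.0001
grip_force: 0.0
```

```bash
python3 st.py
```

```text
10.95 [ 0.5303 -0.0721  0.1032] [0.0005 0.0001 0.0009] [-0.48 -0.17 -0.15] 0.0001341438689205111
```

jog_arm(motion=[[-0.2, -3, 0, 0, 0, 0, 0], [-0.5, -6, 0, 0, 0, 0, 0], [-0.5, -7, 0, 0, 0, 0, 0], [-0.5, -7, 0, 0, 0, 0, 0], [-0.5, -7, -1.5, 0, 0, 0, 0], [-0.5, -7, -2.6, 0, 0, 0, 0], [-0.5, -7, -3.1, 0, 0, 0, 0], [-0.5, -7, -3.2, 0, 0, 0, 0], [-0.5, -7, -3.3, 0, 0, 0, 0], [-0.5, -7, -3.35, 0, 0, 0, 0], [-0.5, -7, -3.4, 0, 0, 0, 0], [-0.5, -7, -3.4, 0, 0, 0, 0]])

```text
clock: 12.2
eef_pos: [0.5255, -0.1422, 0.0692]
orientation: [[0.997, -0.073, 0.001], [-0.073, -0.997, -0.0], [0.001, -0.0, -1.0]]
wrist_force: [-0.2, -0.3, 2.9]
opening: -0.0006
grip_force: 1.2
```

jog_arm(motion=[[0, 0, -0.03, 0, 0, 0, 0], [0, 0, -0.06, 0, 0, 0, 0], [0, 0, -0.06, 0, 0, 0, 0]])

```text
clock: 12.5
eef_pos: [0.5256, -0.1422, 0.0691]
orientation: [[0.997, -0.073, 0.001], [-0.073, -0.997, -0.0], [0.001, -0.0, -1.0]]
wrist_force: [-2.5, 1.1, 11.9]
opening: 0.0
grip_force: 5.5
```

jog_arm(motion=[[0, 0, 1.5, 0, 0, 0, 0], [0, 0, 3.3, 0, 0, 0, 0], [-0.2, -3, 3.3, 0, 0, 0, 0], [-0.5, -6, 3.3, 0, 0, 0, 0], [-0.5, -7, 3.3, 0, 0, 0, 0], [-0.5, -7, 3.3, 0, 0, 0, 0], [-0.5, -7, 1.8, 0, 0, 0, 0], [-0.5, -7, 0.7, 0, 0, 0, 0], [-0.5, -7, 0.2, 0, 0, 0, 0], [-0.5, -7, 0.1, 0, 0, 0, 0], [-0.5, -7, 0.05, 0, 0, 0, 0], [-0.5, -7, 0, 0, 0, 0, 0], [-0.5, -7, 0, 0, 0, 0, 0]])

```text
clock: 13.8
eef_pos: [0.52, -0.2107, 0.0691]
orientation: [[0.997, -0.072, -0.001], [-0.072, -0.997, 0.001], [-0.001, -0.001, -1.0]]
wrist_force: [-4.9, 4.1, 16.1]
opening: 0.0002
grip_force: 7.9
```

jog_arm(motion=[[0, 0, 2, 0, 0, 0, 0], [0, 0, 6, 0, 0, 0, 0], [0, -2, 10, 0, 0, 0, 4], [0, -4, 12, 0, 0, 0, 5], [0, -4, 12, 0, 0, 0, 5]])

```text
clock: 14.3
eef_pos: [0.5215, -0.2553, 0.1915]
orientation: [[0.997, -0.076, 0.005], [-0.076, -0.997, -0.004], [0.006, 0.003, -1.0]]
wrist_force: [0.6, -0.8, -0.3]
opening: 0.0433
grip_force: 0.0
```

```bash
python3 st.py
python3 - <<'E'
from h import *
f=grab('top'); im=f['img'].astype(int)
v,u=np.mgrid[180:245,190:225]; v=v.ravel();u=u.ravel()
c=im[v,u]; red=(c[:,0]>110)&(c[:,1]<80)&(c[:,2]<80)
W=np.array([atd(f,a,b) for a,b in zip(u[red],v[red])]).reshape(-1,3)
if len(W):
  print(red.sum(),np.percentile(W[:,2],[5,20,40,50,60,80,95]).round(4))
  t=abs(W[:,2]-.095)<.008; print(t.sum(),cv2.minAreaRect((W[t,:2]*1000).astype(np.float32)))
for p in [(.5307,-.0725),(.5257,-.1423),(.5206,-.2121)]:
  q=proj(f,[*p,.055])[0].round().astype(int); print(q,[round(atd(f,q[0]+i,q[1]+j)[2],4) for i in(-1,0,1) for j in (-1,0,1)])
a=cv2.resize(f['img'][185:255,190:290,::-1],None,fx=6,fy=6,interpolation=cv2.INTER_CUBIC)
for z in(.0615,): 
  for dx in(-.009,.009):
    for dy in(-.008,.008):
      B=np.array([.5282,-.1074]);t=-.0727;R=np.array([[np.cos(t),-np.sin(t)],[np.sin(t),np.cos(t)]])
      p=(proj(f,[*(B+R@[-.05+dx,.035+dy]),z])[0]-[190,185]+.5)*6; cv2.circle(a,tuple(map(int,p)),2,(255,0,0),-1)
cv2.imwrite('pics/c4.png',a)
E
```

```text
14.45 [ 0.5206 -0.2527  0.1891] [0.0005 0.0017 0.0016] [-0.08  0.16  0.1 ] 0.04991409295309154
171 [0.0446 0.0591 0.0827 0.0925 0.094  0.0959 0.0985]
98 ((535.937744140625, -2.505880355834961), (14.222688674926758, 38.01115798950195), 84.47057342529297)
[239 215] [np.float64(0.048), np.float64(0.0484), np.float64(0.0519), np.float64(0.0536), np.float64(0.0475), np.float64(0.0516), np.float64(0.0478), np.float64(0.0493), np.float64(0.0512)]
[268 217] [np.float64(0.6956), np.float64(0.6978), np.float64(0.7003), np.float64(0.6967), np.float64(0.6987), np.float64(0.6987), np.float64(0.6964), np.float64(0.6998), np.float64(0.7014)]
[297 220] [np.float64(0.7041), np.float64(0.7028), np.float64(0.7057), np.float64(0.7029), np.float64(0.7032), np.float64(0.7043), np.float64(0.7025), np.float64(0.7018), np.float64(0.7036)]
```

View pics/c4.png

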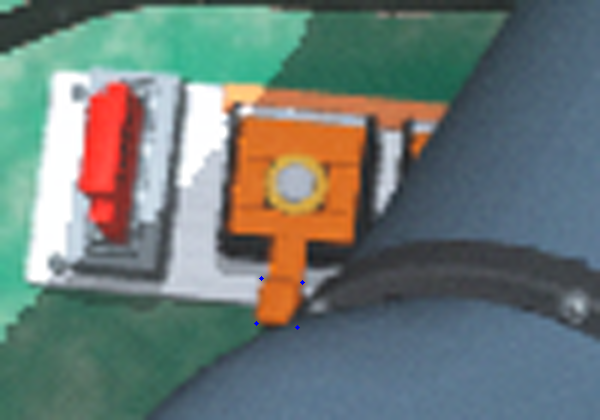

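jog_arm(motion=[[-0.5, 3, 0, 0, 0, 0, 4], [-1.3, 7, 0, 0, 0, 0, 4], [-2.2, 11, 0, 0, 0, 0, 4], [-3, 15, 0, 0, 0, 0, 4], [-3.7, 17.2, -2, 0, 0, 0, 4], [-4, 18.2, -5, 0, 0, 0, 4], [-4, 18.2, -8, 0, 0, 0, 4], [-4, 18.2, -9, 0, 0, 0, 4], [-4, 18.2, -9, 0, 0, 0, 4], [-4, 18.2, -9, 0, 0, 0, 4]])

```text
clock: 15.55
eef_pos: [0.4805, -0.0704, 0.0986]
orientation: [[0.997, -0.073, -0.0], [-0.073, -0.997, -0.0], [-0.0, 0.0, -1.0]]
wrist_force: [0.2, 0.6, 0.7]
opening: 0.0398
grip_force: 0.0
```

```bash
python3 st.py
```

```text
15.7 [ 0.4808 -0.0705  0.099 ] [0.0002 0.0001 0.0002] [ 0.24 -0.23  0.42] 0.03974276800645316
```

jog_arm(motion=[[0, 0.15, -1.5, 0, 0, 0, 4], [0, 0.15, -3.2, 0, 0, 0, 4], [0, 0.15, -4.6, 0, 0, 0, 4], [0, 0.15, -5.2, 0, 0, 0, 4], [0, 0.15, -5.2, 0, 0, 0, 4], [0, 0.15, -5.2, 0, 0, 0, 2.5], [0, 0.15, -5.2, 0, 0, 0, 1.8], [0, 0.15, -5.2, 0, 0, 0, 1.2], [0, 0.15, -5.2, 0, 0, 0, 1.2], [0, 0.15, -5.2, 0, 0, 0, 1.2], [0, 0.15, -5.2, 0, 0, 0, 1.2]])

```text
clock: 16.85
eef_pos: [0.4806, -0.0694, 0.047]
orientation: [[0.997, -0.074, 0.001], [-0.074, -0.997, -0.001], [0.001, 0.001, -1.0]]
wrist_force: [-1.6, -3.1, 6.5]
opening: 0.0144
grip_force: 58.9
```

jog_arm(motion=[[0.06, 0, 0.4, 0, 0, 0, 1.2], [0.14, 0, 0.8, 0, 0, 0, 1.2], [0.2, 0, 1.15, 0, 0, 0, 1.2], [0.31, -0.02, 1.53, 0, 0, 0, 1.2], [0.44, -0.03, 1.9, 0, 0, 0, 1.2], [0.59, -0.04, 2.26, 0, 0, 0, 1.2], [0.75, -0.06, 2.62, 0, 0, 0, 1.2], [0.93, -0.07, 2.97, 0, 0, 0, 1.2], [0.93, -0.07, 2.97, 0, 0, 0, 1.2]])

```text
clock: 17.75
eef_pos: [0.4896, -0.0701, 0.076]
orientation: [[0.997, -0.074, -0.0], [-0.074, -0.997, -0.001], [-0.0, 0.001, -1.0]]
wrist_force: [2.1, -4.7, -8.4]
opening: 0.0151
grip_force: 58.9
```

Modest forces; continue along the arc from 0.4 to about 0.97 rad.

jog_arm(motion=[[0.2, -0.01, 0.33, 0, 0, 0, 1.2], [0.42, -0.03, 0.66, 0, 0, 0, 1.2], [0.64, -0.05, 0.98, 0, 0, 0, 1.2], [0.88, -0.06, 1.29, 0, 0, 0, 1.2], [1.15, -0.08, 1.58, 0, 0, 0, 1.2], [1.43, -0.1, 1.85, 0, 0, 0, 1.2], [1.72, -0.12, 2.12, 0, 0, 0, 1.2], [2.01, -0.15, 2.38, 0, 0, 0, 1.2], [2.35, -0.17, 2.62, 0, 0, 0, 1.2], [2.75, -0.2, 2.88, 0, 0, 0, 1.2], [3.08, -0.22, 3.1, 0, 0, 0, 1.2], [3.08, -0.22, 3.1, 0, 0, 0, 1.2], [3.08, -0.22, 3.1, 0, 0, 0, 1.2]])

```text
clock: 19.05
eef_pos: [0.5185, -0.0723, 0.1063]
orientation: [[0.997, -0.074, -0.004], [-0.074, -0.997, -0.0], [-0.004, 0.001, -1.0]]
wrist_force: [-2.9, -5.7, -8.3]
opening: 0.0149
grip_force: 58.8
```

```bash
python3 st.py
python3 - <<'E'
from h import *
g=grab('side'); f=grab('top')
b=cv2.resize(g['img'][140:240,240:340,::-1],None,fx=4,fy=4,interpolation=cv2.INTER_CUBIC)
a=cv2.resize(f['img'][180:260,190:290,::-1],None,fx=4,fy=5,interpolation=cv2.INTER_CUBIC)
cv2.imwrite('pics/c5.png',np.hstack([a,b]))
E
```

```text
19.2 [ 0.5185 -0.0723  0.1064] [0. 0. 0.] [-2.81 -5.21 -7.69] 0.014942842912138885
```

View pics/c5.png

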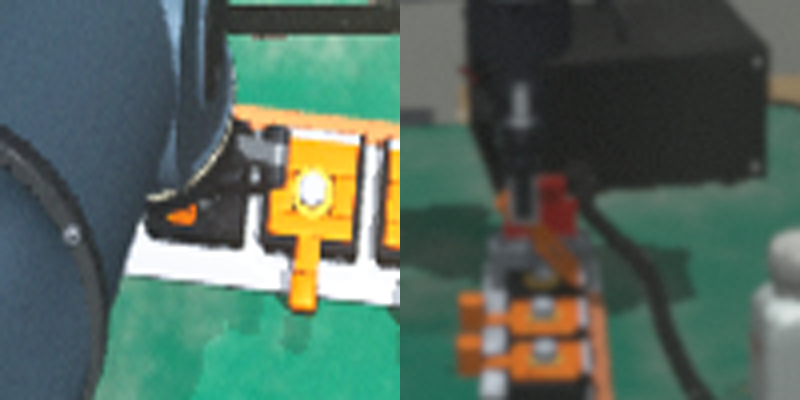

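The picture shows the first cap swung up at about 50°, with the tab still in the jaws near (520,205). The other two caps are shut and the card is in its slot. The tool has moved (38, 59) mm along the arc, which gives about 0.93 rad, so the job can be handed in.

```bash
python3 -c "
from workcell import job; print(job.close_job())"
```

```text
the job is handed in; nothing more can be done
None
```

The job is handed in: the red card is home in the slot, the loose bolt is the one next to the slot (it sank 6 mm; the other two were tight), and its cap is held open by the tab at about 53°, estimated from the arm's travel, with the other two caps shut.

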